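# Hold the upper mould half over the lower one for a guide-pin check

## Task

Get the casting mould ready for its guide-pin check. First take the blue setting block off the lower mould half, stand it fully home in the slot with the blue label and let go; then lift the upper mould half, carry it over the steel splash guard and finish while still holding it level and still, lined up above the lower half with the red-dot ends together, its underside about 10 mm above the pin tips. Never let the upper half touch the lower half, do not knock the guard, and leave the beaker, bottle, jar and yellow block where they stand.

Things in the scene. Friction and masses are not known exactly. Their poses are not given: they have to be found in the camera images.
- lower_half: Lower mould half, fixed: an aluminium block 64 (x) by 124 (y) by 30 mm high. Origin: centre of its underside, resting on the bench. z is up, y runs along its length, +y to the end with two red dots (the pour gate). Two steel guide pins 8 mm in diameter stand on its top face at y = +48 and -48 mm on the centre line and rise 14 mm, so their tips are 44 mm above the origin. The dark minnow shape on its top is only drawn.
- lower_gate (a point): Point on the lower half's top edge at the red-dot end, 60 mm along its +y from its centre line and 30 mm above its origin.
- upper_half: Upper mould half, loose, about 0.45 kg: an aluminium plate 64 (x) by 124 (y) by 20 mm thick with two 13 mm through bores at y = +48 and -48 mm, lying flat on the bench. Origin: centre of its underside; z up; +y to the end with two red dots on the top. On its top stands a solid black grip bar 22 mm wide (x), 56 mm long (y), centred, from 20 to 62 mm above the origin: pinch it across its 22 mm width, from above.
- upper_gate (a point): Point on the upper half's underside at the red-dot end, 60 mm along its +y from its origin.
- blue_block: Blue setting block, loose, about 0.2 kg: a brass bar 22 by 22 mm, 60 mm tall, its upper half blue. Origin: centre of its underside; z up along its length, x and y square to its sides. At the start it stands on top of the lower mould half, between the pins.
- slot_blue: Storage slot with blue labels, fixed on the rack: a grey block 50 by 50 by 30 mm with a square pocket 30 by 30 mm, 18 mm deep, open at the top with a 2 mm chamfer. Origin: centre of its underside, which lies 8 mm above the bench; z up, x and y square to the pocket's sides. The pocket floor is 12 mm and the rim 30 mm above the origin.
- slot_yellow: The same kind of slot with yellow labels, on the same rack; the yellow block stands in it. The slots stand 70 mm apart in a row; which colour is where varies.
- slot_green: The same kind of slot with green labels, on the same rack, empty.
- yellow_block: Yellow setting block, same shape and size as the blue one, standing in the yellow slot; leave it there. Origin: centre of its underside.
- guard: Splash guard, fixed: an upright steel sheet 340 mm long (along its x), 3 mm thick, 90 mm high, on a 40 mm wide flat foot. It stands between the upper half and the lower half. Origin: centre of its underside.
- beaker: Glass measuring beaker with a handle at its +y, 76 mm across, 95 mm tall, loose. Origin: centre of its underside. Leave it alone.
- bottle: White bottle, 60 mm across, 150 mm tall, loose. Origin: centre of its underside. Leave it alone.
- jar: Pink jar, 64 mm across, 70 mm tall, loose. Origin: centre of its underside. Leave it alone.

How it is judged:
On the way, in this order (a step that is already met when the one before it is completed fails the run):
1. the blue block stands fully home in the blue slot, let go (horizontal distance between blue_block and slot_blue below 0.008 m and z of blue_block in the frame of slot_blue between 0.008 and 0.016 m and angle between blue_block's own z axis and vertical below 0.12 rad and contact force between the fingers and blue_block below 0.1 N), for 0.2 s.
2. the upper half is lifted above the height of the guard (height (world z) of upper_half above 0.09 m and contact force between the fingers and upper_half above 0.5 N), for 0.05 s.
At the end, for the whole second after the job is handed in: Blue block upright, released, on the blue slot's floor (8 mm). Upper half held still in the fingers, centred on the lower half (8 mm), lengthwise within 0.1 rad, red-dot ends together, level (0.1 rad), underside 2 to 20 mm above the pin tips, untouching. Bystanders within 20 mm of start (all of step 1 and horizontal distance between upper_half and lower_half below 0.008 m and angle between the y axis of upper_half and the y axis of lower_half, either way round below 0.1 rad and horizontal distance between upper_gate and lower_gate below 0.015 m and z of upper_half in the frame of lower_half between 0.046 and 0.064 m and angle between upper_half's own z axis and vertical below 0.1 rad and linear speed of upper_half below 0.02 m/s and contact force between upper_half and lower_half below 0.05 N and contact force between the fingers and upper_half above 0.5 N and distance of each of beaker, bottle, jar, yellow_block from where it was at the start of the episode below 0.02 m and angle between each of beaker, bottle, jar, yellow_block's own z axis and vertical below 0.2 rad); the arm keeps its last pose, push and grip.
It fails at once if the upper half touches the lower half (contact force between upper_half and lower_half above 0.5 N).
It fails at once if the splash guard is knocked (more than 3 N) (contact force between guard and anything else above 3 N).
It fails at once if a bystander (beaker, bottle, jar, yellow block) is moved more than 20 mm or tipped over (distance of any of beaker, bottle, jar, yellow_block from where it was at the start of the episode above 0.02 m or angle between any of beaker, bottle, jar, yellow_block's own z axis and vertical above 0.35 rad).
It also fails if it takes over 58 s, if anything falls off the work surface, if the arm or the gripper's body presses on something with over 40 N, if the wrist force passes 120 N, or if a joint passes its speed limit or range.

## Robot

A 6-joint arm with a two-finger parallel gripper is mounted at the origin on the work surface. World frame = base frame: x ahead of the robot, y to its left, z up, the work surface at z = 0. Lengths are in m, angles in rad, forces in N, time in s.
With the tool pointing down it reaches from about 0.35 to 0.975 m from the base axis. Payload 4.9 kg.
Tool frame: the origin (TCP) lies on the centre line of the jaws, within the pads' length; the fingertips stand manip.tcp_to_tips ahead of it and the grasp point (between the pads) lies 11 mm behind it (manip.tcp_to_tips is the distance from the TCP to the fingertips, in m); x points along the fingers, y is the direction in which the jaws open and shut, and the axes are right-handed (so a half turn about x gives the same grasp; the last joint's range is limited). The gripper opens to 85 mm and grips with 20 to 120 N. Pads are 22 mm wide; open, the fingers measure 114 mm over their backs; the gripper's body (76 mm by 85 mm) begins 54 mm behind the grasp point. The pads swing forward as they close: fully open they stand 13 mm farther back than shut.
Start: joints at [1.074, 0.053, 1.613, -0, 1.476, -0.119], TCP at [0.231, 0.581, 0.239] pointing down, gripper open.
Joint ranges: [-3.01, 3.01], [-1.01, 2.22], [0.06, 2.58], [-1.02, 4.17], [0.09, 2.62], [-3.14, 3.14]. Speed limits (rad/s): [2.57, 2.57, 3.14, 3.14, 3.14, 3.14].

## Interface

Orientations are given as a unit quaternion [w, x, y, z].
In Python, from plant import status, imaging, workorder, manip gives the robot as it stands.
- The arm moves only by the tool carry_out, never from a script. Its argument "moves" is one flat list of numbers, 5 for each row, row after row: the opening, from 0 (shut) to 1 (fully open), then the shift along the tool's x, y, z in cm, then the turn about the tool's x in rad. In form: [claw, tx, ty, tz, twist, claw, tx, ty, tz, twist, ...]. A call has 1 to 12 rows; each row is the pose to reach, as a shift and turn from the pose commanded when the call began, along the tool's axes at that moment; what a row does not reach only later rows make up. A row lasts 1/12 s, in which the tool goes at most 41.7 mm and 7.16 degrees, less where a joint would pass 70% of its speed; a pose out of reach is approached as far as the arm can. A call with a gripper value outside its range is refused whole. The fingers move at their own pace and stop on an object; the grip force is fixed at half the most. Time passes only in rows, so rows that repeat a pose let the fingers close. It gives the time, the measured TCP pose, the force and the opening at its end, in the units of the state.
- status.state(): the state, without advancing time (a new reading comes with each control period).
- imaging.grab_frame(name): name is "scene" or "top"; returns the picture (480x640x3 uint8, red, green, blue); there is no depth.
- imaging.camera_info(name): a dict with "K" (3x3 intrinsics, pixels), "R" (3x3) and "t" (3): a world point X has camera coordinates R X + t. Camera axes: x right, y down, z forward; pixel columns grow to the right and rows downward; lengths in m; the calibration is good to about 2 mm. A picture is of the moment at which its call begins. camera_info takes no time and is no camera call.
- workorder.job_done(): hands the job in, once; it reports no verdict.
The state is a dict: "time": time; "joint_pos": joint angles; "joint_vel": joint speeds; "joint_efforts": joint torques, N m; "tool_pos": TCP position; "tool_rot": TCP orientation; "contact_force": force on the tool from outside, world axes, zero at the start; "ft_torque": the same for the moment, N m; "gripper_width": opening from 0.0 (shut) to 1.0 (fully open).
Only numpy, scipy, OpenCV 4.12 (cv2) and the standard library are available. Lean on these libraries where they do the work, as an engineer would, in place of code of your own. Each camera call takes 0.05 s, during which the arm holds its last target.

## Working session

There is one attempt and no reset: what is moved stays moved. The work goes in short steps, Python scripts to look and compute and a tool call to move; the robot and the scene stay as the last step left them, time stands still between calls to the robot, and variables do not carry over. Pictures are saved under pics/ and viewed, and the job is handed in when it is done.

Besides the shell and the picture viewer there is one more tool, called after "Request:" by a JSON object that holds its "op" and its "data". carry_out: Moves the arm, as the interface text tells. Its arguments: {"type":"object","properties":{"moves":{"type":"array","items":{"type":"number"}}},"required":["moves"]}

```bash
mkdir -p pics; ls
python3 - <<'E'
from plant import status, imaging, manip
import cv2
s=status.state(); print(s); print([ (k,getattr(manip,k)) for k in dir(manip) if k[0]!='_'])
for n in ("scene","top"):
    im=imaging.grab_frame(n); cv2.imwrite(f"pics/{n}0.png",im[:,:,::-1])
    c=imaging.camera_info(n); print(n,c)
E
```

```text
pics
{'time': 0.0, 'joint_pos': array([ 1.07399938e+00,  5.33565855e-02,  1.61428589e+00,  5.12709849e-06,
        1.47599444e+00, -1.19003438e-01]), 'joint_vel': array([ 0.00030923, -0.00050924,  0.00014585,  0.00075593,  0.00050061,
        0.00211241]), 'joint_efforts': array([-5.91142343e-04, -3.93694675e+01, -3.70169413e+01, -2.18450882e-04,
        7.23719801e-03, -6.92221278e-06]), 'tool_pos': array([0.23025558, 0.58039273, 0.23806801]), 'tool_rot': array([ 0.69430761,  0.13208913,  0.69474912, -0.13346557]), 'contact_force': array([-0.98022493, -0.45954508,  0.65576891]), 'ft_torque': array([0.00161082, 0.01741665, 0.03600979]), 'gripper_width': 1.000427465820414}
[('IKError', <class 'plant.IKError'>), ('tcp_to_tips', 0.008)]
scene {'K': array([[572.18602035,   0.        , 318.05285661],
       [  0.        , 572.18602035, 241.16843942],
       [  0.        ,   0.        ,   1.        ]]), 'R': array([[ 0.83700124,  0.54719625,  0.00227521],
       [ 0.40874696, -0.62245152, -0.6674429 ],
       [-0.36380604,  0.55958052, -0.74465751]]), 't': array([-0.4801166 , -0.23756003,  1.35663854])}
top {'K': array([[609.41255375,   0.        , 317.33996512],
       [  0.        , 609.41255375, 235.60389226],
       [  0.        ,   0.        ,   1.        ]]), 'R': array([[-0.02374064, -0.99971676,  0.00166674],
       [-0.98973267,  0.02326843, -0.14102422],
       [ 0.1409455 , -0.00499763, -0.99000474]]), 't': array([-0.01485524,  0.60379124,  1.33702011])}
```

View pics/scene0.png

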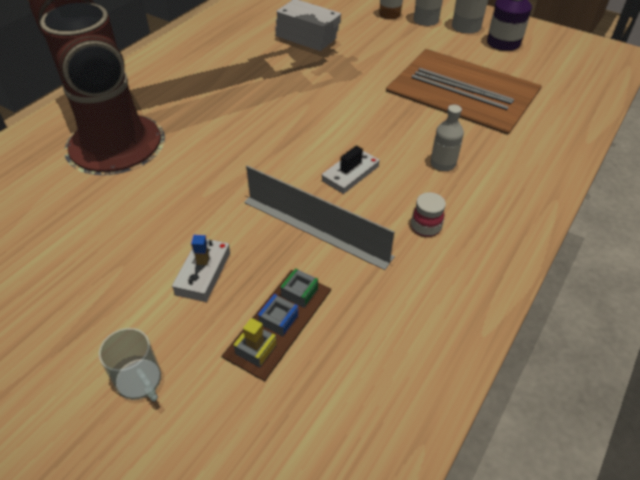

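View pics/top0.png

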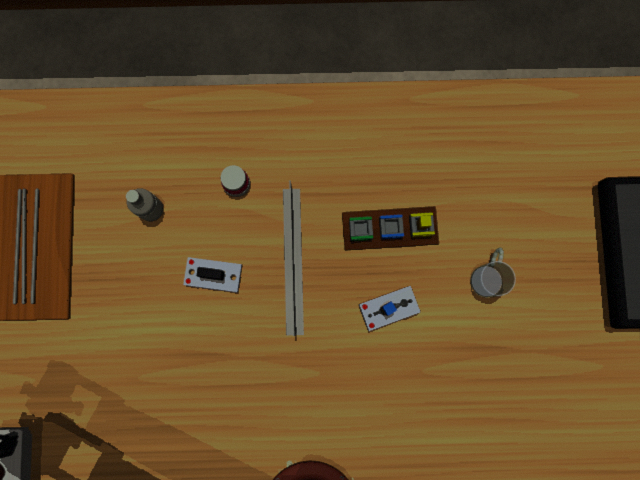

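The top view shows the upper half at about (212,275) with its red dots to the left. The guard is at x≈293, and the slots are green (361,228), blue (391,227) and yellow (423,225). The lower half is at (390,309) with its red dots to the left and the blue block on it. I'll zoom in to measure these.

```bash
cat > h.py <<'E'
import numpy as np, cv2
from plant import status, imaging, manip
def ray(n,uv,z):
    c=imaging.camera_info(n);K,R,t=map(np.array,(c['K'],c['R'],c['t']))
    o=-R.T@t; d=R.T@np.linalg.inv(K)@np.array([uv[0],uv[1],1.]); return o+d*(z-o[2])/d[2]
def proj(n,X):
    c=imaging.camera_info(n);p=c['K']@(c['R']@np.array(X)+c['t']);return p[:2]/p[2]
def tri(uv1,uv2):
    A=[]
    for n,uv in(('scene',uv1),('top',uv2)):
        c=imaging.camera_info(n);P=c['K']@np.c_[c['R'],c['t']];A+= [uv[0]*P[2]-P[0],uv[1]*P[2]-P[1]]
    A=np.array(A);x=np.linalg.lstsq(A[:,:3],-A[:,3],rcond=None)[0];return x
E
python3 - <<'E'
import cv2
t=cv2.imread('pics/top0.png');s=cv2.imread('pics/scene0.png')
def crop(im,x,y,w,h,k):return cv2.resize(im[y:y+h,x:x+w],None,fx=k,fy=k,interpolation=cv2.INTER_CUBIC)
cv2.imwrite('pics/c1.png',crop(t,340,200,100,75,8)); cv2.imwrite('pics/c2.png',crop(t,350,270,80,70,8))
cv2.imwrite('pics/c3.png',crop(t,175,245,80,60,8)); cv2.imwrite('pics/c4.png',crop(s,165,225,75,80,7))
E
```

```text
(no output)
```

View pics/c1.png

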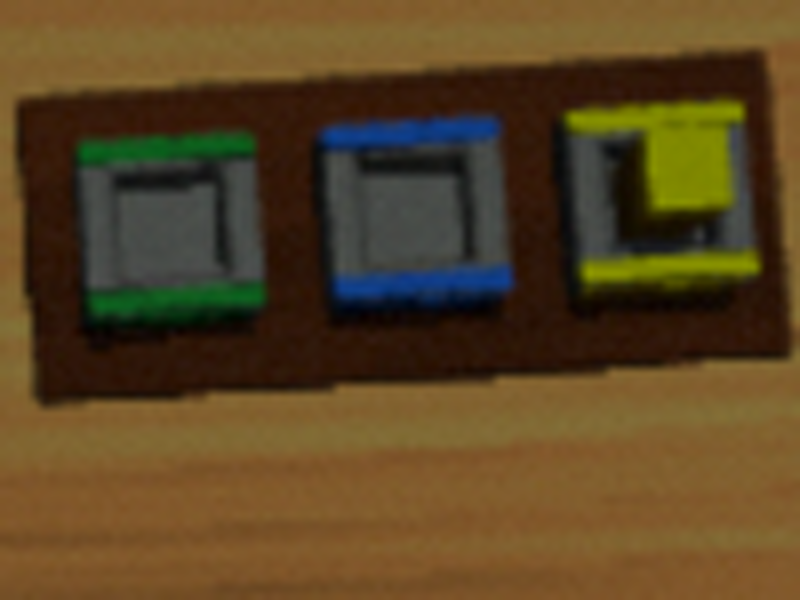

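View pics/c2.png

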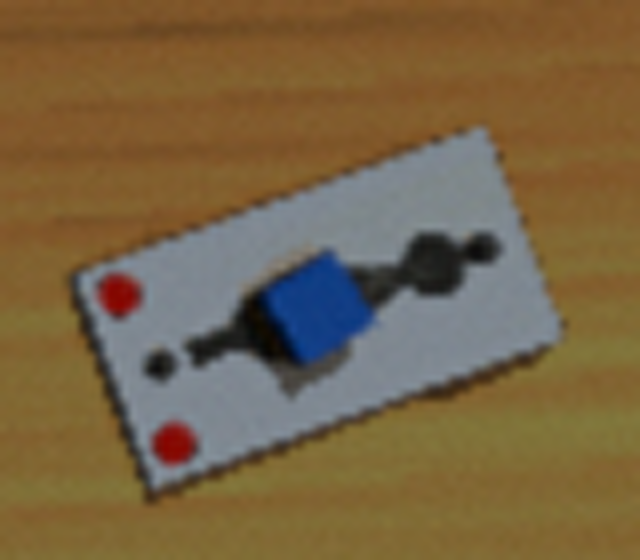

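View pics/c3.png

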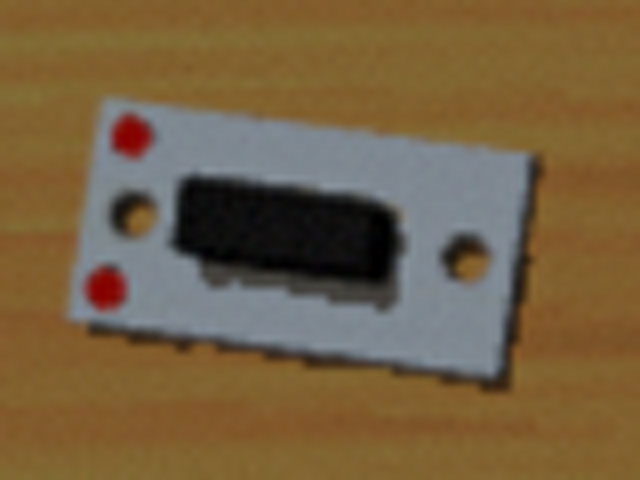

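View pics/c4.png

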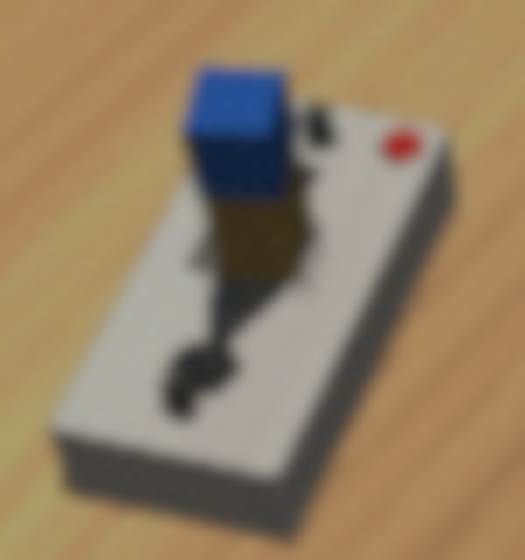

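```bash
cat > m.py <<'E'
from h import *
import sys
def contour_world(n,mask,z):
    cs,_=cv2.findContours(mask,cv2.RETR_EXTERNAL,cv2.CHAIN_APPROX_NONE);c=cv2.convexHull(max(cs,key=cv2.contourArea))[:,0].astype(float)
    return np.array([ray(n,p,z)[:2] for p in c])
def rect(n,mask,z):
    w=contour_world(n,mask,z); (c,s,a)=cv2.minAreaRect((w*1000).astype(np.float32)); 
    return np.round(c,1),np.round(s,1),round(a,1)
def box(im,x,y,w,h,f):
    m=np.zeros(im.shape[:2],np.uint8); hsv=cv2.cvtColor(im,cv2.COLOR_RGB2HSV).astype(int); H,S,V=hsv[...,0],hsv[...,1],hsv[...,2]
    k=f(H,S,V).astype(np.uint8)*255; m[y:y+h,x:x+w]=k[y:y+h,x:x+w]; return m
def cents(n,m,z,amin=4):
    k,l,st,c=cv2.connectedComponentsWithStats(m); return [(np.round(c[i],1),np.round(ray(n,c[i],z)[:2]*1000,1),st[i,4]) for i in range(1,k) if st[i,4]>=amin]
white=lambda H,S,V:(S<80)&(V>80)
red=lambda H,S,V:((H<6)|(H>172))&(S>150)&(V>80)
blue=lambda H,S,V:(H>100)&(H<125)&(S>130)&(V>70)
dark=lambda H,S,V:(V<45)
E
python3 - <<'E'
from m import *
t=cv2.imread('pics/top0.png')[:,:,::-1];s=cv2.imread('pics/scene0.png')[:,:,::-1]
print('lower white',rect('top',box(t,350,270,80,70,white),.03), cents('top',box(t,350,270,80,70,red),.03))
print('lower scene',rect('scene',box(s,165,235,75,70,white),.03), cents('scene',box(s,165,225,75,80,red),.03))
print('upper white',rect('top',box(t,175,245,80,60,white),.02), cents('top',box(t,175,245,80,60,red),.02))
print('upper dark', rect('top',box(t,195,265,30,18,dark),.062))
print('blue top',rect('top',box(t,375,290,30,30,blue),.09),cents('top',box(t,375,290,30,30,blue),.09))
print('slotblue',cents('top',box(t,375,205,32,45,blue),.038))
print('slotblue scene',cents('scene',box(s,255,285,50,50,blue),.038))
m=box(s,185,225,30,30,blue);print('blue scene',cents('scene',m,.09))
E
```

```text
lower white (array([ 437.3, -187.4]), array([ 64.1, 123.4]), 18.5) [(array([364.5, 306.5]), array([ 441.6, -131.4]), np.int32(16)), (array([371.3, 325.1]), array([ 399.9, -145.1]), np.int32(18))]
lower scene (array([ 442.6, -193.5]), array([ 83.2, 146.3]), 24.1) [(array([221.8, 245.4]), array([ 442.2, -136.4]), np.int32(5))]
upper white (array([523.4, 213.4]), array([125.,  65.]), 81.0) [(array([191. , 261.5]), array([553.5, 261.1]), np.int32(16)), (array([187.6, 280.6]), array([510. , 268.6]), np.int32(15))]
upper dark (array([521.2, 209.5]), array([61.2, 22.7]), 81.5)
blue top (array([ 436.1, -180.2]), array([22.2, 23. ]), 29.2) [(array([389.4, 307.9]), array([ 436., -180.]), np.int32(112))]
slotblue [(array([390.7, 216.2]), array([ 644.6, -197.5]), np.int32(61)), (array([392.8, 234.8]), array([ 601.8, -200.6]), np.int32(68))]
slotblue scene [(array([266.8, 304.9]), array([ 601.5, -205.5]), np.int32(68)), (array([288.6, 316.5]), array([ 647. , -204.5]), np.int32(139))]
blue scene [(array([198.6, 240.3]), array([ 439.8, -186.9]), np.int32(109))]
```

```bash
cat >> h.py <<'E'
from scipy.spatial.transform import Rotation as Ro
def tool():
    s=status.state(); q=s['tool_rot']; R=Ro.from_quat([q[1],q[2],q[3],q[0]]).as_matrix(); return np.array(s['tool_pos']),R
def plan(target,yaw=None):
    p,R=tool(); d=R.T@(np.array(target)-p)*100; a=np.degrees(np.arctan2(R[1,1],R[0,1]))
    print('tcp',p.round(4),'yaw jaw',a.round(2),'tilt x',R[:,0].round(3)); print('shift cm',d.round(2))
    if yaw is not None:
        # twist about tool x (down): positive twist -> jaw yaw changes by -twist
        e=(yaw-a+90)%180-90; print('twist',round(-np.radians(e),3))
E
python3 - <<'E'
from h import *
def f(U,V,k,ox,oy):return ((U+.5)/k-.5+ox,(V+.5)/k-.5+oy)
a=[(200,70),(287,72),(278,136),(190,132)]
print([ray('scene',f(*p,7,165,225),.09)[:2].round(4) for p in a])
b=[(262,297),(328,250),(378,322),(308,363)]
print([ray('top',f(*p,8,350,270),.09)[:2].round(4) for p in b])
plan([.436,-.180,.2],31)
for n in('scene','top'):print(proj(n,[.231,.581,.239]),proj(n,[.436,-.18,.2]))
E
```

```text
[array([ 0.4224, -0.1816]), array([ 0.4416, -0.1699]), array([ 0.4542, -0.188 ]), array([ 0.4346, -0.1993])]
[array([ 0.4389, -0.1649]), array([ 0.451 , -0.1832]), array([ 0.4315, -0.1958]), array([ 0.421 , -0.1766])]
tcp [0.2303 0.5804 0.2382] yaw jaw 68.35 tilt x [-0.001 -0.002 -1.   ]
shift cm [  3.92 -63.08  47.17]
twist 0.652
[330.82680303 -26.55947723] [189.40594327 192.42234231]
[ -6.64236236 427.03338881] [396.00458449 306.55729524]
```

Run:
```python
from h import *
plan([.42,.2,.24],50)
```

```text
tcp [0.2303 0.5804 0.2382] yaw jaw 68.35 tilt x [-0.001 -0.002 -1.   ]
shift cm [ -0.14 -28.36  31.67]
twist 0.32
```

Request:
{"op": "carry_out", "data": {"moves": [1, 0, -9, 10, 0.1, 1, 0, -28.4, 31.7, 0.32, 1, 0, -28.4, 31.7, 0.32, 1, 0, -28.4, 31.7, 0.32, 1, 0, -28.4, 31.7, 0.32, 1, 0, -28.4, 31.7, 0.32, 1, 0, -28.4, 31.7, 0.32, 1, 0, -28.4, 31.7, 0.32, 1, 0, -28.4, 31.7, 0.32, 1, 0, -28.4, 31.7, 0.32, 1, 0, -28.4, 31.7, 0.32, 1, 0, -28.4, 31.7, 0.32]}}

```text
time: 1.1
tool_pos: [0.4211, 0.1979, 0.2389]
tool_rot: [0.664, 0.243, 0.664, -0.244]
contact_force: [-1.1, 0.2, -0.1]
gripper_width: 0.998
```

Run:
```python
from h import *
plan([.437,-.1825,.16],32.5)
for n in("scene","top"):
    im=imaging.grab_frame(n); p=proj(n,tool()[0]); print(n,p)
    p=np.clip(p.astype(int),[60,50],[579,429]); c=im[p[1]-50:p[1]+50,p[0]-60:p[0]+60,::-1]
    cv2.imwrite(f'pics/g1_{n}.png',cv2.resize(c,None,fx=6,fy=6,interpolation=cv2.INTER_CUBIC)); print(p-[60,50])
```

```text
tcp [0.4211 0.1979 0.2389] yaw jaw 49.74 tilt x [-0. -0. -1.]
shift cm [  7.9  -27.99  25.79]
twist 0.301
scene [308.72138426  65.47495104]
[248  15]
top [199.16556374 319.21808384]
[139 269]
```

View pics/g1_scene.png

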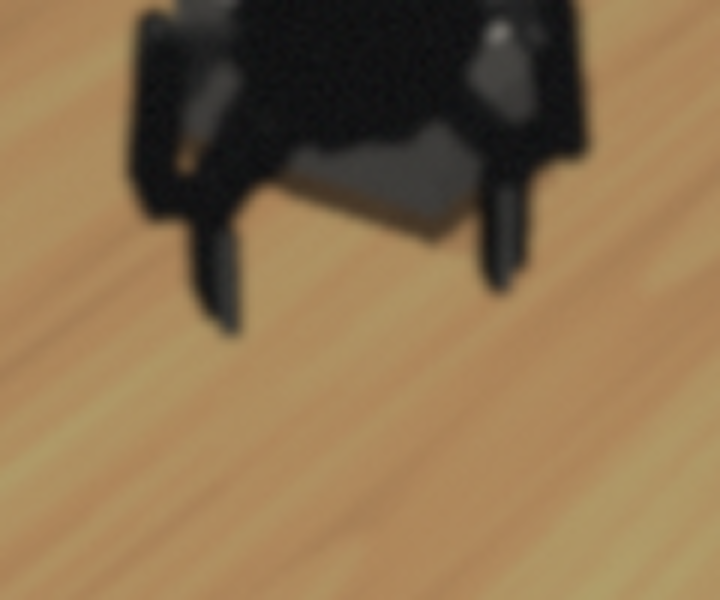

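View pics/g1_top.png

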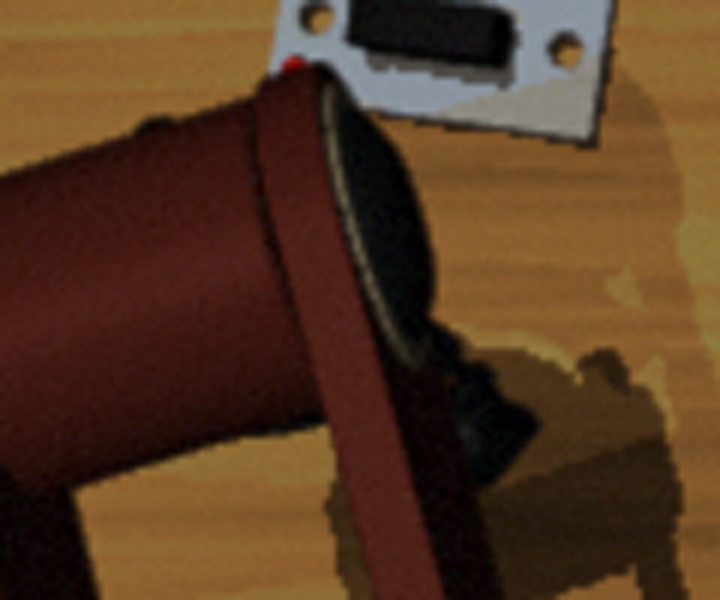

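The scene view shows the fingertips centred at about (309,67), against a predicted column of 308.7. The scene camera therefore looks biased by about 2 px in row, and the top camera agrees with the arm, so I'll use the top camera's values.

Run:
```python
from h import *
plan([.4362,-.1805,.16],32.5)
```

```text
tcp [0.4201 0.2003 0.239 ] yaw jaw 49.98 tilt x [-0.001  0.001 -1.   ]
shift cm [  7.88 -28.13  25.73]
twist 0.305
```

Request:
{"op": "carry_out", "data": {"moves": [1, 0, -28.1, 25.7, 0.3, 1, 0, -28.1, 25.7, 0.3, 1, 0, -28.1, 25.7, 0.3, 1, 0, -28.1, 25.7, 0.3, 1, 0, -28.1, 25.7, 0.3, 1, 0, -28.1, 25.7, 0.3, 1, 0, -28.1, 25.7, 0.3, 1, 0, -28.1, 25.7, 0.3, 1, 0, -28.1, 25.7, 0.3, 1, 4, -28.1, 25.7, 0.3, 1, 7.9, -28.1, 25.7, 0.3, 1, 7.9, -28.1, 25.7, 0.3]}}

```text
time: 2.2
tool_pos: [0.4325, -0.1767, 0.1515]
tool_rot: [0.615, 0.339, 0.627, -0.338]
contact_force: [-1.1, 1.8, -1.6]
gripper_width: 1.0
```

Run:
```python
from h import *
im=imaging.grab_frame("scene"); c=im[150:310,130:300,::-1]
cv2.imwrite('pics/g2.png',cv2.resize(c,None,fx=3.5,fy=3.5,interpolation=cv2.INTER_CUBIC))
plan([.4362,-.1805,.064],32.5)
```

```text
tcp [ 0.4342 -0.1773  0.1553] yaw jaw 32.94 tilt x [-0.009  0.006 -1.   ]
shift cm [9.13 0.03 0.47]
twist 0.008
```

View pics/g2.png

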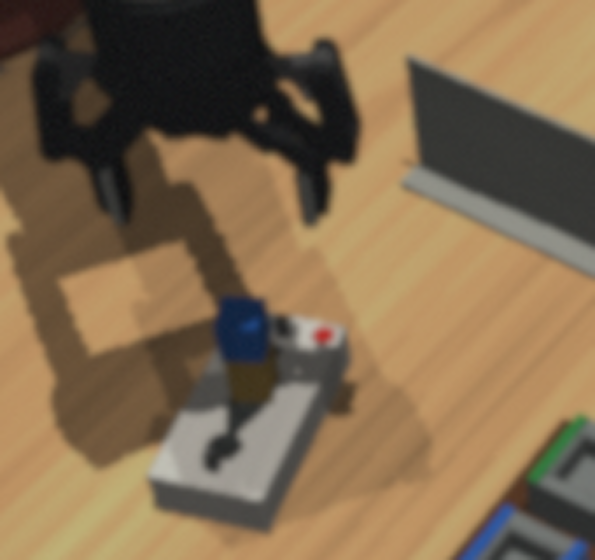

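The scene view shows the open fingers straddling above the block, with the tips at about (164,212) and (219,212) and the block top near (200,238). I'll let the arm settle, then descend.

Request:
{"op": "carry_out", "data": {"moves": [1, 0, 0, 0, 0, 1, 0, 0, 0, 0, 1, 0, 0, 0, 0, 1, 3, 0, 0, 0, 1, 5.5, 0, 0, 0, 1, 7.5, 0, 0, 0, 1, 9.0, 0, 0, 0, 1, 9.6, 0, 0, 0, 1, 9.6, 0, 0, 0, 1, 9.6, 0, 0, 0, 1, 9.6, 0, 0, 0, 1, 9.6, 0, 0, 0]}}

```text
time: 3.25
tool_pos: [0.438, -0.1811, 0.0662]
tool_rot: [0.622, 0.338, 0.62, -0.338]
contact_force: [-0.3, 0.6, -0.9]
gripper_width: 1.0
```

Run:
```python
from h import *
im=imaging.grab_frame("scene"); c=im[150:310,130:300,::-1]
cv2.imwrite('pics/g3.png',cv2.resize(c,None,fx=3.5,fy=3.5,interpolation=cv2.INTER_CUBIC))
plan([.4362,-.1805,.064],32.5); print(status.state()['contact_force'])
```

```text
tcp [ 0.4378 -0.181   0.0659] yaw jaw 32.84 tilt x [ 0.002 -0.001 -1.   ]
shift cm [ 0.19 -0.11 -0.13]
twist 0.006
[0.73743986 0.52060915 0.33767688]
```

View pics/g3.png

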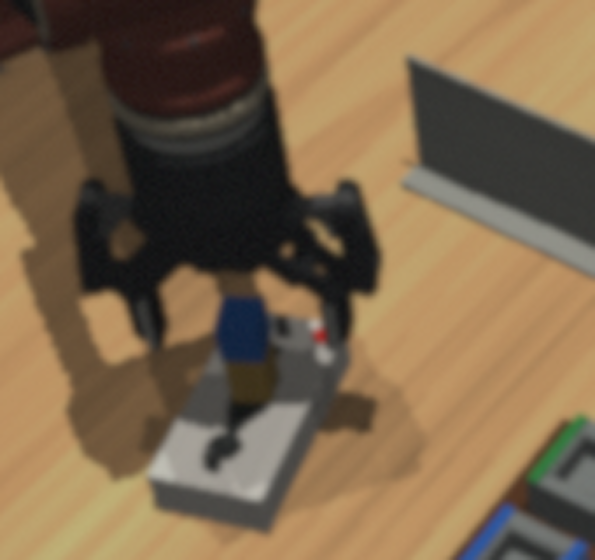

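The fingers straddle the block evenly, with the tips near (173,248) and (226,245) and the block between them. Closing now.

Request:
{"op": "carry_out", "data": {"moves": [1, 0.1, 0, -0.1, 0, 0, 0.1, 0, -0.1, 0, 0, 0.1, 0, -0.1, 0, 0, 0.1, 0, -0.1, 0, 0, 0.1, 0, -0.1, 0, 0, 0.1, 0, -0.1, 0, 0, 0.1, 0, -0.1, 0, 0, 0.1, 0, -0.1, 0, 0, 0.1, 0, -0.1, 0, 0, 0.1, 0, -0.1, 0, 0, 0.1, 0, -0.1, 0, 0, 0.1, 0, -0.1, 0]}}

```text
time: 4.3
tool_pos: [0.4364, -0.1797, 0.0634]
tool_rot: [0.621, 0.338, 0.621, -0.338]
contact_force: [-0.2, -0.7, 1.0]
gripper_width: 0.249
```

Request:
{"op": "carry_out", "data": {"moves": [0, -1, 0, 0, 0, 0, -3, 0, 0, 0, 0, -6, 0, 0, 0, 0, -8, 0, 0, 0, 0, -8, 0, 0, 0, 0, -8, 0, 0, 0, 0, -8, 0, 0, 0]}}

```text
time: 4.88
tool_pos: [0.4353, -0.179, 0.1417]
tool_rot: [0.62, 0.338, 0.622, -0.338]
contact_force: [0.1, 0.5, -2.9]
gripper_width: 0.248
```

Run:
```python
from h import *
im=imaging.grab_frame("scene"); c=im[130:290,130:300,::-1]
cv2.imwrite('pics/g4.png',cv2.resize(c,None,fx=3.5,fy=3.5,interpolation=cv2.INTER_CUBIC))
plan([.6232,-.199,.13],4.2); print(status.state()['contact_force'])
```

```text
tcp [ 0.435  -0.1788  0.1411] yaw jaw 32.83 tilt x [-0.003  0.002 -1.   ]
shift cm [ 1.04 14.72 11.91]
twist 0.5
[-0.98732855  0.03610988 -3.46608998]
```

View pics/g4.png

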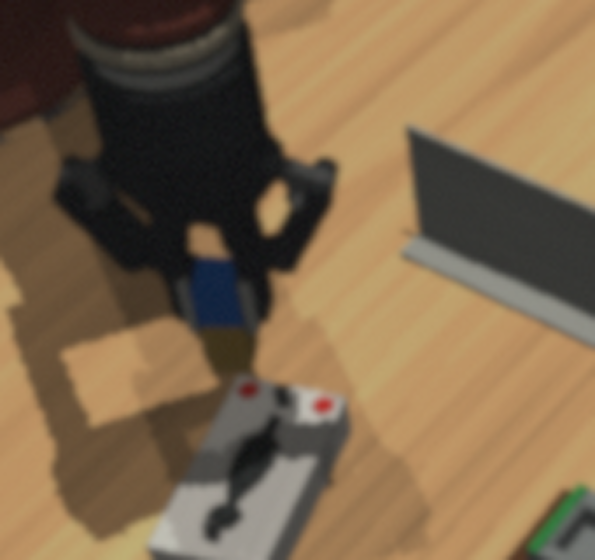

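Request:
{"op": "carry_out", "data": {"moves": [0, 0, 3, 2.4, 0.1, 0, 0, 6, 4.8, 0.2, 0, 0, 9, 7.2, 0.3, 0, 0, 12, 9.6, 0.4, 0, 0, 14, 11.3, 0.48, 0, 0, 14.7, 11.9, 0.5, 0, 0, 14.7, 11.9, 0.5, 0, 0, 14.7, 11.9, 0.5, 0, 0, 14.7, 11.9, 0.5, 0, 0, 14.7, 11.9, 0.5]}}

```text
time: 5.77
tool_pos: [0.6228, -0.1996, 0.1425]
tool_rot: [0.517, 0.481, 0.519, -0.482]
contact_force: [1.0, -0.3, -2.8]
gripper_width: 0.246
```

Run:
```python
from h import *
plan([.6232,-.199,.08],4.2)
for n,x,y in(("scene",200,200),("top",340,180)):
    im=imaging.grab_frame(n); c=im[y:y+150,x:x+150,::-1]
    cv2.imwrite(f'pics/g5{n}.png',cv2.resize(c,None,fx=4,fy=4,interpolation=cv2.INTER_CUBIC))
plan([.6232,-.199,.08],4.2)
```

```text
tcp [ 0.6228 -0.1996  0.1425] yaw jaw 4.19 tilt x [-0.002  0.001 -1.   ]
shift cm [ 6.25  0.06 -0.05]
twist -0.0
tcp [ 0.6233 -0.1998  0.1433] yaw jaw 4.17 tilt x [-0.  0. -1.]
shift cm [ 6.33 -0.   -0.08]
twist -0.0
```

View pics/g5scene.png

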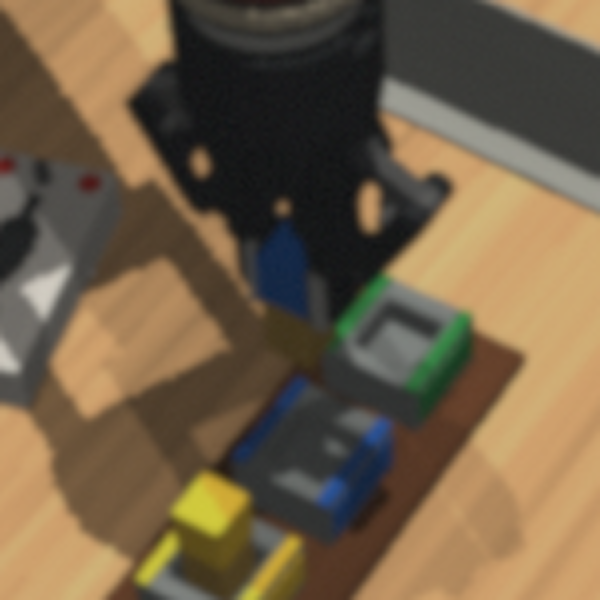

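View pics/g5top.png

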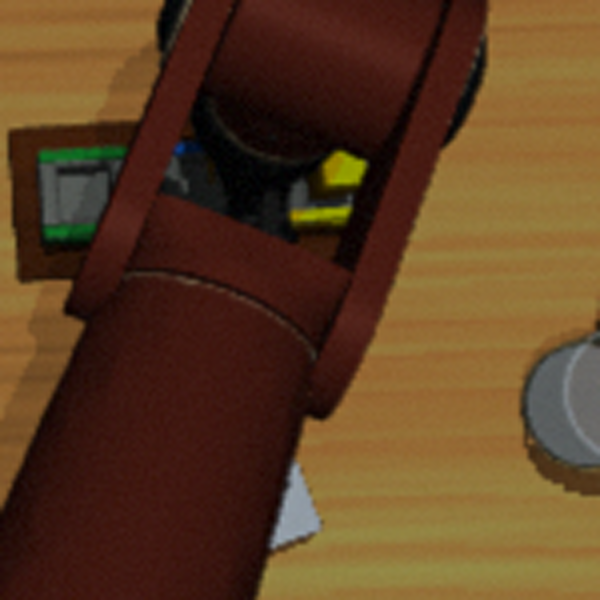

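Request:
{"op": "carry_out", "data": {"moves": [0, 2, 0, 0, 0, 0, 4, 0, 0, 0, 0, 4.8, 0, -0.1, 0, 0, 4.8, 0, -0.1, 0, 0, 4.8, 0, -0.1, 0, 0, 4.8, 0, -0.1, 0]}}

```text
time: 6.37
tool_pos: [0.6249, -0.1992, 0.0968]
tool_rot: [0.519, 0.482, 0.517, -0.481]
contact_force: [0.1, 0.5, -1.8]
gripper_width: 0.249
```

Run:
```python
from h import *
plan([.6232,-.199,.053],4.2)
im=imaging.grab_frame('scene'); x,y=240,230; c=im[y:y+90,x:x+90,::-1]
c=cv2.resize(c,None,fx=6.5,fy=6.5,interpolation=cv2.INTER_CUBIC)
cv2.imwrite(f'pics/g6.png',c)
p=tool()[0]; a=np.radians(4.2)
R=np.array([[np.cos(a),-np.sin(a)],[np.sin(a),np.cos(a)]])
def pj(P): return (proj('scene',P)-[x,y]+.5)*6.5
print('block bot',[pj([*(p[:2]+R@np.array(v)*.011),p[2]-.034]).round() for v in((1,1),(1,-1),(-1,-1),(-1,1))])
print('slot rim outer',[pj([*(np.array([.6232,-.199])+R@np.array(v)*.025),.038]).round() for v in((1,1),(1,-1),(-1,-1),(-1,1))])
```

```text
tcp [ 0.6249 -0.1992  0.0968] yaw jaw 4.19 tilt x [ 0.002 -0.001 -1.   ]
shift cm [ 4.38 -0.17 -0.04]
twist -0.0
block bot [array([316., 445.]), array([272., 506.]), array([200., 472.]), array([245., 413.])]
slot rim outer [array([386., 481.]), array([289., 618.]), array([128., 540.]), array([228., 408.])]
```

View pics/g6.png

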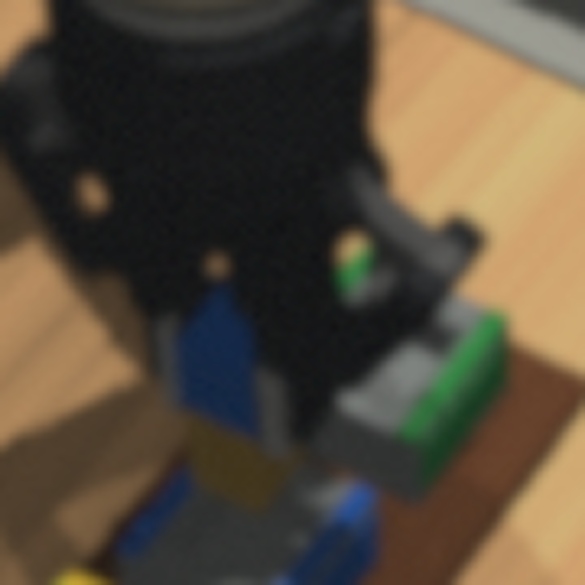

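Request:
{"op": "carry_out", "data": {"moves": [0, 0, -0.2, 0, 0, 0, 0, -0.2, 0, 0, 0, 0, -0.2, 0, 0, 0, 1, -0.2, 0, 0, 0, 1.5, -0.2, 0, 0, 0, 2.2, -0.2, 0, 0, 0, 2.8, -0.2, 0, 0, 0, 3.3, -0.2, 0, 0, 0, 3.3, -0.2, 0, 0, 0, 3.3, -0.2, 0, 0]}}

```text
time: 7.25
tool_pos: [0.6218, -0.1989, 0.0615]
tool_rot: [0.517, 0.481, 0.518, -0.482]
contact_force: [-0.1, -0.5, -2.4]
gripper_width: 0.246
```

Run:
```python
from h import *
plan([.6228,-.199,.053],4.2);print(status.state()['contact_force'],status.state()['ft_torque'])
im=imaging.grab_frame('scene'); x,y=240,230; c=im[y:y+90,x:x+90,::-1]
c=cv2.resize(c,None,fx=6.5,fy=6.5,interpolation=cv2.INTER_CUBIC)
cv2.imwrite(f'pics/g7.png',c)
```

```text
tcp [ 0.6218 -0.1989  0.0615] yaw jaw 4.18 tilt x [-0.001  0.001 -1.   ]
shift cm [0.85 0.1  0.02]
twist -0.0
[-0.07656786 -0.4770784  -2.42977646] [ 0.01175762 -0.00072506  0.02989908]
```

View pics/g7.png

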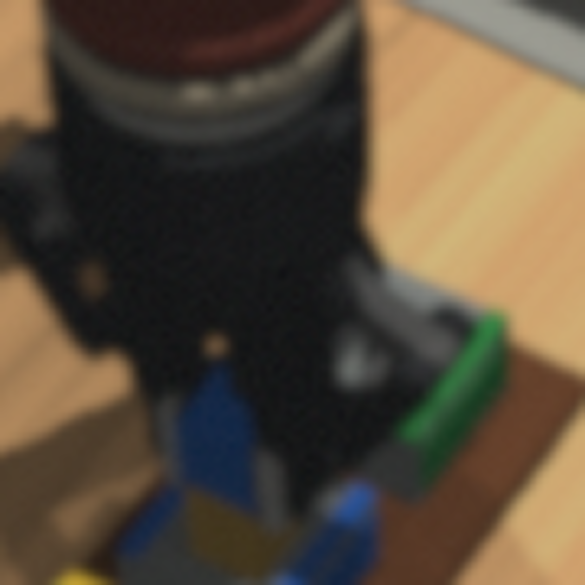

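The block has entered the pocket: its foot is below the rim and there is no contact force. I'll lower it the rest of the way.

Request:
{"op": "carry_out", "data": {"moves": [0, 0.4, 0, 0, 0, 0, 0.7, 0, 0, 0, 0, 0.9, 0, 0, 0, 0, 0.9, 0, 0, 0, 0, 0.9, 0, 0, 0, 0, 0.9, 0, 0, 0]}}

```text
time: 7.8
tool_pos: [0.6224, -0.1991, 0.0534]
tool_rot: [0.518, 0.481, 0.518, -0.481]
contact_force: [-0.8, -0.3, -0.4]
gripper_width: 0.248
```

Request:
{"op": "carry_out", "data": {"moves": [0, 0.1, 0, 0, 0, 0, 0.1, 0, 0, 0, 0.6, 0.1, 0, 0, 0, 0.6, 0.1, 0, 0, 0, 0.6, 0.1, 0, 0, 0, 0.6, 0.1, 0, 0, 0, 0.6, 0.1, 0, 0, 0, 0.6, -2, 0, 0, 0, 0.6, -5, 0, 0, 0, 0.6, -9, 0, 0, 0, 0.6, -12, 0, 0, 0, 0.6, -14, 0, 0, 0]}}

```text
time: 8.8
tool_pos: [0.6237, -0.1997, 0.1979]
tool_rot: [0.52, 0.482, 0.516, -0.481]
contact_force: [0.3, 0.5, -0.5]
gripper_width: 0.599
```

Run:
```python
from h import *
plan([.523,.211,.2],-9.2)
im=imaging.grab_frame('scene'); x,y=220,250; c=im[y:y+130,x:x+130,::-1]
c=cv2.resize(c,None,fx=4.5,fy=4.5,interpolation=cv2.INTER_CUBIC)
cv2.imwrite(f'pics/g8.png',c)
```

```text
tcp [ 0.6237 -0.1997  0.1979] yaw jaw 4.19 tilt x [ 0.005 -0.002 -1.   ]
shift cm [ -0.36  -7.04 -41.69]
twist 0.234
```

View pics/g8.png

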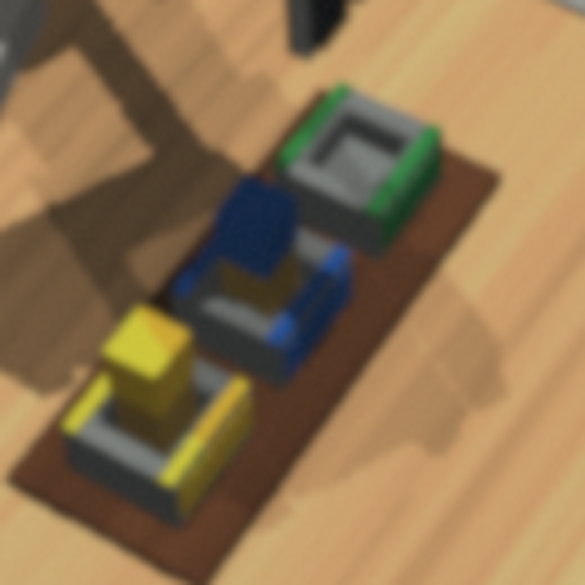

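The blue block stands in the blue slot at the same depth as the yellow one, with its top at about (277,300). Next I'll get refined centres for both halves and move over to the upper half.

Run:
```python
from h import *
def f(U,V,k,ox,oy):return ((U+.5)/k-.5+ox,(V+.5)/k-.5+oy)
a,b=[ray('top',f(*p,8,175,245),.02)[:2] for p in((135,214),(467,258))]; print('upper bores',a,b,(a+b)/2,np.linalg.norm(a-b),np.degrees(np.arctan2(*(a-b)[::-1]))-90)
a,b=[ray('top',f(*p,8,350,270),.042)[:2] for p in((160,363),(482,247))]; print('lower pins',a,b,(a+b)/2,np.linalg.norm(a-b),np.degrees(np.arctan2(*(a-b)[::-1]))-90)
for c,k,ox,oy,z,n in([(75,272),(485,127),(562,335),(150,492)],8,350,270,.03,'low'),([(103,100),(535,153),(505,378),(68,320)],8,175,245,.02,'up'):
    P=np.array([ray('top',f(*p,8,ox,oy),z)[:2] for p in c]);print(n,P.mean(0),np.degrees(np.arctan2(*((P[0]+P[3]-P[1]-P[2])[::-1])))-90)
```

```text
upper bores [0.53097988 0.259972  ] [0.51618392 0.16536464] [0.5235819  0.21266832] 0.09575736468421849 -8.888676150217094
lower pins [ 0.42244027 -0.14102728] [ 0.45238961 -0.23201286] [ 0.43741494 -0.18652007] 0.09578798578238105 18.2197709338039
low [ 0.43737811 -0.18712591] 18.571297788976267
up [0.52317519 0.21217221] -8.617604820906237
```

Request:
{"op": "carry_out", "data": {"moves": [0.6, -1, -2, -6, 0.1, 0.6, -1, -4, -20, 0.23, 0.6, -0.4, -7, -41.7, 0.23, 0.6, -0.4, -7, -41.7, 0.23, 0.6, -0.4, -7, -41.7, 0.23, 0.6, -0.4, -7, -41.7, 0.23, 0.6, -0.4, -7, -41.7, 0.23, 0.6, -0.4, -7, -41.7, 0.23, 0.6, -0.4, -7, -41.7, 0.23, 0.8, -0.4, -7, -41.7, 0.23, 0.8, -0.4, -7, -41.7, 0.23, 0.8, -0.4, -7, -41.7, 0.23]}}

```text
time: 9.85
tool_pos: [0.521, 0.214, 0.1967]
tool_rot: [-0.46, -0.536, -0.461, 0.537]
contact_force: [0.8, -0.6, -0.5]
gripper_width: 0.797
```

Run:
```python
from h import *
plan([.523,.211,.1],-9.2)
t=imaging.grab_frame('top');im=imaging.grab_frame('scene'); x,y=270,50; c=im[y:y+150,x:x+150,::-1]
plan([.523,.211,.1],-9.2)
c=cv2.resize(c,None,fx=4,fy=4,interpolation=cv2.INTER_CUBIC)
cv2.imwrite('pics/g9.png',c); cv2.imwrite('pics/top9.png',cv2.resize(t[200:340,340:500,::-1],None,fx=5,fy=5,interpolation=cv2.INTER_CUBIC)[:600])
cv2.imwrite('pics/top9f.png',t[:,:,::-1])
```

```text
tcp [0.521  0.214  0.1967] yaw jaw -8.74 tilt x [-0.001 -0.    -1.   ]
shift cm [9.67 0.25 0.26]
twist 0.008
tcp [0.522  0.2113 0.1969] yaw jaw -8.97 tilt x [-0.    -0.001 -1.   ]
shift cm [9.69 0.11 0.  ]
twist 0.004
```

View pics/g9.png

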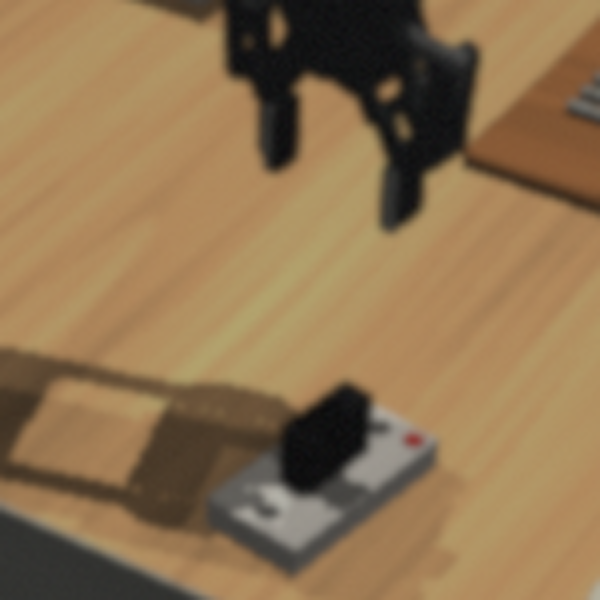

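View pics/top9.png

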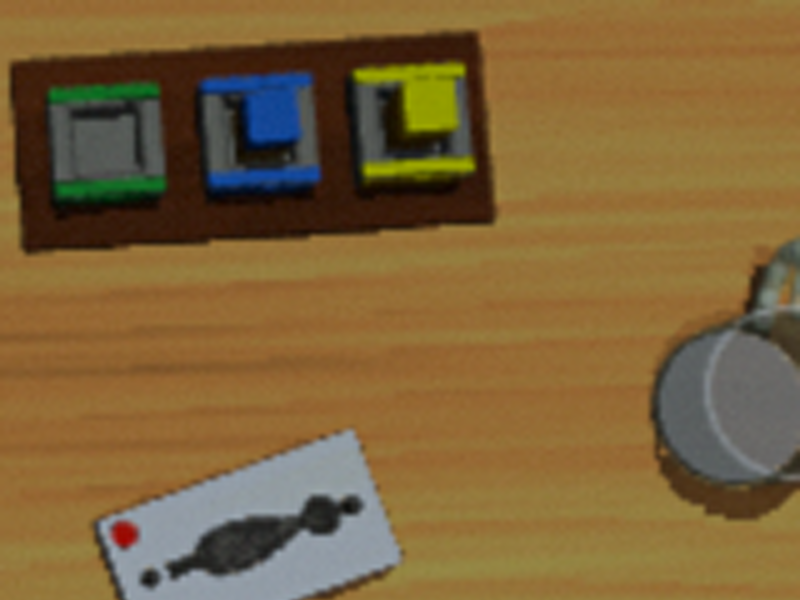

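The top view shows the blue block seated upright in the middle slot. The gripper is above the black grip bar, so I'll compute the descent.

Run:
```python
from h import *
print('blue top centre',ray('top',(394.4,222.8),.08))
plan([.5234,.2125,.036],-8.9)
```

```text
blue top centre [ 0.622543   -0.19983056  0.08      ]
tcp [0.522  0.2113 0.1969] yaw jaw -8.97 tilt x [-0.    -0.001 -1.   ]
shift cm [16.09  0.12 -0.16]
twist -0.001
```

Blue block centre measures (0.6225, -0.1998) and the slot centre (0.623, -0.199), so it is home. Descending to the bar.

Request:
{"op": "carry_out", "data": {"moves": [0.8, 3, 0.1, -0.1, 0, 0.8, 6, 0.1, -0.1, 0, 0.8, 9, 0.1, -0.1, 0, 0.8, 11.5, 0.1, -0.1, 0, 0.8, 13.5, 0.1, -0.1, 0, 0.8, 15, 0.1, -0.1, 0, 0.8, 15.8, 0.1, -0.1, 0, 0.8, 16.1, 0.1, -0.1, 0, 0.8, 16.1, 0.1, -0.1, 0, 0.8, 16.1, 0.1, -0.1, 0, 0.8, 16.1, 0.1, -0.1, 0]}}

```text
time: 10.87
tool_pos: [0.5244, 0.2125, 0.0379]
tool_rot: [0.46, 0.539, 0.459, -0.537]
contact_force: [0.2, 0.3, -0.0]
gripper_width: 0.804
```

Run:
```python
from h import *
plan([.5234,.2125,.036],-8.9); print(status.state()['contact_force'])
im=imaging.grab_frame('scene'); x,y=290,100; c=im[y:y+100,x:x+120,::-1]
cv2.imwrite('pics/g10.png',cv2.resize(c,None,fx=6,fy=6,interpolation=cv2.INTER_CUBIC))
```

```text
tcp [0.5244 0.2125 0.0379] yaw jaw -9.02 tilt x [ 0.003  0.001 -1.   ]
shift cm [ 0.18 -0.1   0.02]
twist -0.002
[ 0.20608558  0.31831158 -0.01056989]
```

View pics/g10.png

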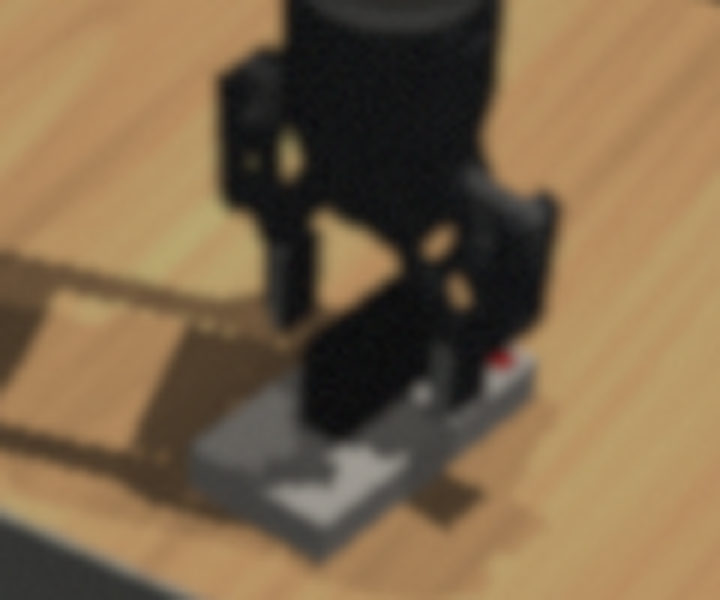

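The fingers straddle the bar, with the tips near (338,154) and (367,168). Closing and lifting.

Request:
{"op": "carry_out", "data": {"moves": [0.8, 0.1, -0.05, 0, 0, 0, 0.1, -0.05, 0, 0, 0, 0.1, -0.05, 0, 0, 0, 0.1, -0.05, 0, 0, 0, 0.1, -0.05, 0, 0, 0, 0.1, -0.05, 0, 0, 0, 0.1, -0.05, 0, 0, 0, 0.1, -0.05, 0, 0, 0, 0.1, -0.05, 0, 0, 0, 0.1, -0.05, 0, 0, 0, 0.1, -0.05, 0, 0, 0, 0.1, -0.05, 0, 0]}}

```text
time: 11.92
tool_pos: [0.5231, 0.2127, 0.0356]
tool_rot: [0.459, 0.538, 0.459, -0.537]
contact_force: [3.3, 0.5, 0.6]
gripper_width: 0.251
```

Request:
{"op": "carry_out", "data": {"moves": [0, -0.5, 0, 0, 0, 0, -1.5, 0, 0, 0, 0, -3, 0, 0, 0, 0, -5, 0, 0, 0, 0, -7, 0, 0, 0, 0, -9, 0, 0, 0, 0, -11, 0, 0, 0, 0, -13, 0, 0, 0, 0, -14, 0, 0, 0, 0, -14, 0, 0, 0, 0, -14, 0, 0, 0, 0, -14, 0, 0, 0]}}

```text
time: 12.92
tool_pos: [0.5212, 0.2123, 0.1731]
tool_rot: [-0.459, -0.536, -0.46, 0.539]
contact_force: [0.1, 0.5, -6.6]
gripper_width: 0.25
```

Run:
```python
from h import *
plan([.4374,-.187,.176],18.4-.1); print(status.state()['contact_force'],status.state()['ft_torque'])
im=imaging.grab_frame('scene'); x,y=270,50; c=im[y:y+130,x:x+150,::-1]
cv2.imwrite('pics/g11.png',cv2.resize(c,None,fx=4.5,fy=4.5,interpolation=cv2.INTER_CUBIC))
t=imaging.grab_frame('top');cv2.imwrite('pics/top11.png',t[:,:,::-1])
```

```text
tcp [0.5212 0.2123 0.1731] yaw jaw -8.99 tilt x [-0.004 -0.001 -1.   ]
shift cm [-0.22 -2.04 40.75]
twist -0.476
[ 0.13839053  0.54501515 -6.60540382] [ 0.0273344   0.03087757 -0.01898439]
```

View pics/g11.png

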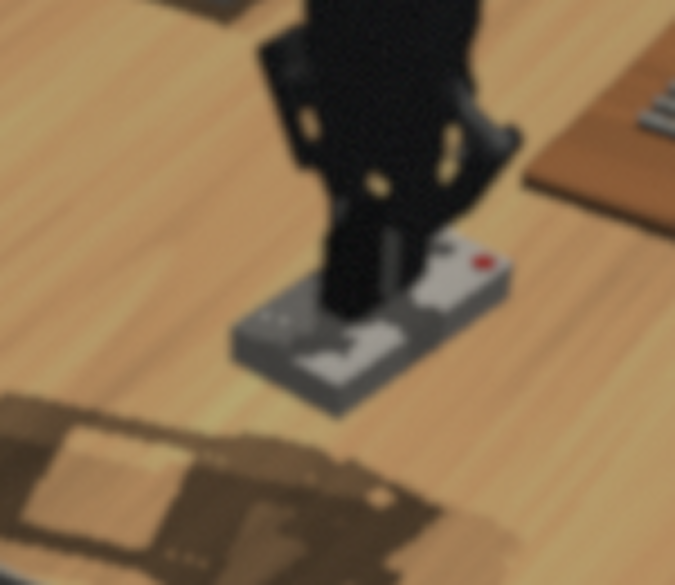

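View pics/top11.png

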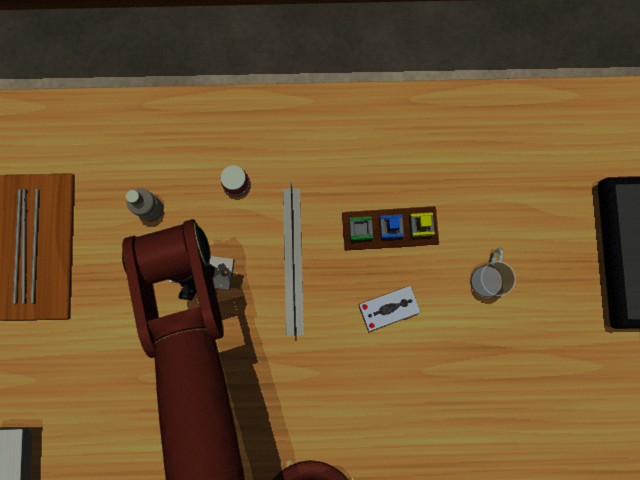

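The upper half is held level and well above guard height. Carrying it across in gentle steps.

Request:
{"op": "carry_out", "data": {"moves": [0, -0.3, 0, 1, 0, 0, -0.3, -0.1, 3, -0.04, 0, -0.3, -0.3, 6, -0.08, 0, -0.3, -0.5, 9, -0.12, 0, -0.3, -0.6, 12, -0.16, 0, -0.3, -0.8, 15, -0.2, 0, -0.3, -0.9, 18, -0.24, 0, -0.3, -1.1, 21, -0.28, 0, -0.3, -1.2, 24, -0.32, 0, -0.3, -1.4, 27, -0.36, 0, -0.3, -1.5, 30, -0.4, 0, -0.3, -1.7, 33, -0.44]}}

```text
time: 14.02
tool_pos: [0.4531, -0.1123, 0.1779]
tool_rot: [0.566, 0.424, 0.566, -0.424]
contact_force: [0.6, -0.1, -5.4]
gripper_width: 0.248
```

Run:
```python
from h import *
plan([.4374,-.187,.176],18.3); print(status.state()['contact_force'])
```

```text
tcp [ 0.4531 -0.1123  0.1779] yaw jaw 16.32 tilt x [-0.001 -0.    -1.   ]
shift cm [ 0.2  -3.6   6.72]
twist -0.035
[ 0.58769643 -0.10842167 -5.41379113]
```

Request:
{"op": "carry_out", "data": {"moves": [0, 0, -1, 2, 0, 0, 0, -2.2, 4, -0.02, 0, 0, -3.2, 6, -0.03, 0, 0, -3.6, 6.7, -0.035, 0, 0, -3.6, 6.7, -0.035, 0, 0, -3.6, 6.7, -0.035, 0, 0, -3.6, 6.7, -0.035, 0, 0, -3.6, 6.7, -0.035, 0, 0, -3.6, 6.7, -0.035]}}

```text
time: 14.77
tool_pos: [0.4385, -0.1841, 0.1782]
tool_rot: [0.573, 0.414, 0.573, -0.414]
contact_force: [-0.9, -0.1, -5.4]
gripper_width: 0.247
```

Run:
```python
from h import *
s=[]
im=imaging.grab_frame('scene'); x,y=130,150; c=im[y:y+160,x:x+180,::-1]
cv2.imwrite('pics/g12.png',cv2.resize(c,None,fx=3.7,fy=3.7,interpolation=cv2.INTER_CUBIC))
t=imaging.grab_frame('top');cv2.imwrite('pics/top12.png',cv2.resize(t[240:360,320:480,::-1],None,fx=5,fy=5,interpolation=cv2.INTER_CUBIC))
plan([.4374,-.187,.12],18.3); print(status.state()['contact_force'])
```

```text
tcp [ 0.4386 -0.1843  0.1783] yaw jaw 18.29 tilt x [ 0.  0. -1.]
shift cm [ 5.83 -0.2   0.22]
twist -0.0
[ 0.32932533  0.91110205 -5.61880387]
```

View pics/g12.png

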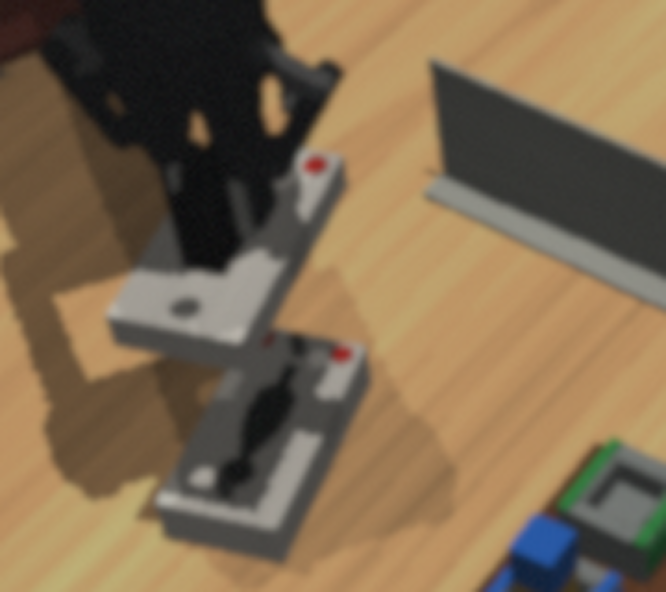

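View pics/top12.png

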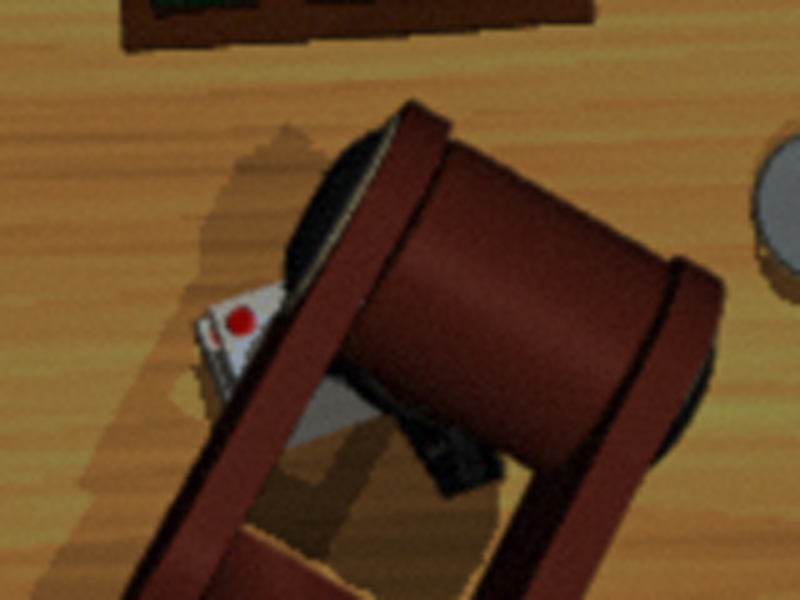

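The red-dot ends are on the same side. Lowering in small steps with a check before the end.

Request:
{"op": "carry_out", "data": {"moves": [0, 1, -0.1, 0.1, 0, 0, 2, -0.2, 0.2, 0, 0, 3, -0.2, 0.2, 0, 0, 4, -0.2, 0.2, 0, 0, 5, -0.2, 0.2, 0, 0, 5.8, -0.2, 0.2, 0, 0, 6.3, -0.2, 0.2, 0, 0, 6.8, -0.2, 0.2, 0, 0, 6.8, -0.2, 0.2, 0, 0, 6.8, -0.2, 0.2, 0, 0, 6.8, -0.2, 0.2, 0]}}

```text
time: 15.78
tool_pos: [0.4376, -0.1878, 0.1109]
tool_rot: [0.573, 0.415, 0.572, -0.415]
contact_force: [-0.2, 0.1, -5.1]
gripper_width: 0.246
```

Run:
```python
from h import *
plan([.4374,-.187,.0895],18.3); print(status.state()['contact_force'])
im=imaging.grab_frame('scene'); x,y=160,195; c=im[y:y+110,x:x+100,::-1]
cv2.imwrite('pics/g13.png',cv2.resize(c,None,fx=5.4,fy=5.4,interpolation=cv2.INTER_CUBIC))
t=imaging.grab_frame('top');cv2.imwrite('pics/top13.png',cv2.resize(t[270:340,340:440,::-1],None,fx=8,fy=8,interpolation=cv2.INTER_CUBIC))
plan([.4374,-.187,.0895],18.3)
def pj(yaw,c,zs,z):
    a=np.radians(yaw);R=np.array([[np.cos(a),-np.sin(a)],[np.sin(a),np.cos(a)]])
    return [((proj('scene',[*(np.array(c)+R@np.array(v)),z])-[x,y]+.5)*5.4).round() for v in((.032,.062),(.032,-.062),(-.032,-.062),(-.032,.062))]
p=tool()[0]
print('lower top',pj(18.4,[.4374,-.187],0,.03)); print('upper under',pj(18.4,p[:2],0,p[2]-.0355)); print('upper top',pj(18.4,p[:2],0,p[2]-.0155))
```

```text
tcp [ 0.4376 -0.1878  0.1109] yaw jaw 18.22 tilt x [ 0.001 -0.001 -1.   ]
shift cm [ 2.14  0.01 -0.09]
twist -0.001
[-0.15915291  0.10800382 -5.13308965]
tcp [ 0.4376 -0.1879  0.1111] yaw jaw 18.22 tilt x [ 0.001 -0.001 -1.   ]
shift cm [ 2.16  0.   -0.09]
twist -0.001
lower top [array([382., 250.]), array([250., 518.]), array([ 72., 479.]), array([216., 216.])]
upper under [array([366., 163.]), array([228., 435.]), array([ 44., 395.]), array([194., 129.])]
upper top [array([360., 123.]), array([219., 395.]), array([ 32., 355.]), array([185.,  89.])]
```

View pics/g13.png

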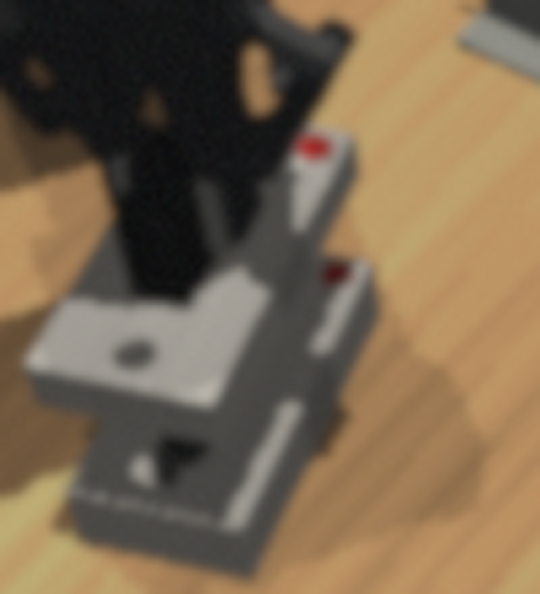

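View pics/top13.png

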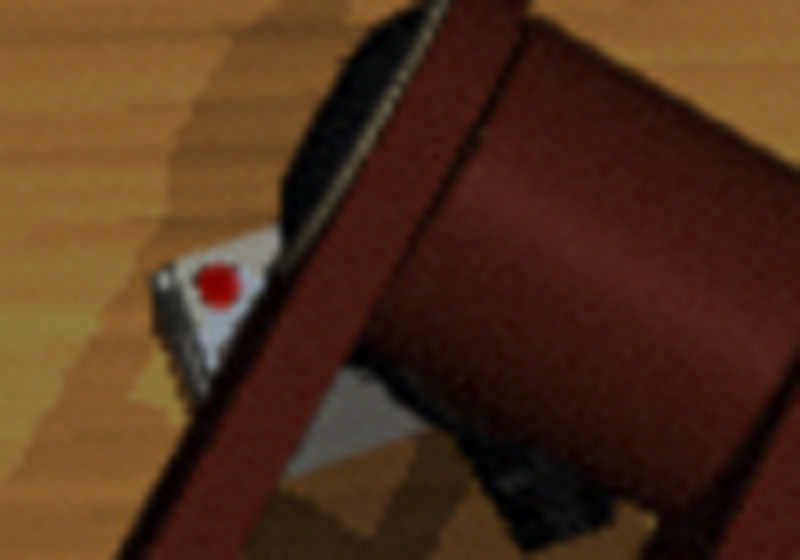

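Both halves in the scene view are off from prediction by the same amount, about (-8,+12) crop px. Their relative alignment therefore agrees to within about 1 mm. Final lowering.

Request:
{"op": "carry_out", "data": {"moves": [0, 0.4, 0, -0.05, 0, 0, 0.8, 0, -0.1, 0, 0, 1.2, 0, -0.1, 0, 0, 1.5, 0, -0.1, 0, 0, 1.8, 0, -0.1, 0, 0, 2.0, 0, -0.1, 0, 0, 2.0, 0, -0.1, 0, 0, 2.0, 0, -0.1, 0, 0, 2.0, 0, -0.1, 0, 0, 2.0, 0, -0.1, 0, 0, 2.0, 0, -0.1, 0, 0, 2.0, 0, -0.1, 0]}}

```text
time: 16.88
tool_pos: [0.4369, -0.1867, 0.0905]
tool_rot: [0.573, 0.415, 0.573, -0.415]
contact_force: [0.9, 0.7, -5.6]
gripper_width: 0.246
```

Run:
```python
from h import *
plan([.4374,-.187,.0895],18.3); print(status.state()['contact_force'])
im=imaging.grab_frame('scene'); x,y=160,195; c=im[y:y+110,x:x+100,::-1]
cv2.imwrite('pics/g14.png',cv2.resize(c,None,fx=5.4,fy=5.4,interpolation=cv2.INTER_CUBIC)); cv2.imwrite('pics/g14f.png',im[:,:,::-1])
def pj(yaw,c,z):
    a=np.radians(yaw);R=np.array([[np.cos(a),-np.sin(a)],[np.sin(a),np.cos(a)]])
    return [((proj('scene',[*(np.array(c)+R@np.array(v)),z])-[x,y]+.5)*5.4).round() for v in((.032,.062),(.032,-.062),(-.032,-.062),(-.032,.062))]
for i in range(3):
    imaging.grab_frame('top'); plan([.4374,-.187,.0895],18.3)
p=tool()[0]
print('lower top',pj(18.4,[.4374,-.187],.03)); print('upper top',pj(18.4,p[:2],p[2]-.0155))
```

```text
tcp [ 0.4369 -0.1867  0.0905] yaw jaw 18.22 tilt x [ 0. -0. -1.]
shift cm [0.1  0.03 0.05]
twist -0.001
[ 0.90696847  0.70715736 -5.57719525]
tcp [ 0.4369 -0.1866  0.0904] yaw jaw 18.22 tilt x [ 0. -0. -1.]
shift cm [0.09 0.04 0.05]
twist -0.001
tcp [ 0.4368 -0.1866  0.0904] yaw jaw 18.22 tilt x [ 0. -0. -1.]
shift cm [0.09 0.04 0.05]
twist -0.001
tcp [ 0.4368 -0.1866  0.0904] yaw jaw 18.22 tilt x [ 0. -0. -1.]
shift cm [0.09 0.04 0.05]
twist -0.001
lower top [array([382., 250.]), array([250., 518.]), array([ 72., 479.]), array([216., 216.])]
upper top [array([367., 162.]), array([229., 432.]), array([ 45., 393.]), array([196., 128.])]
```

View pics/g14.png

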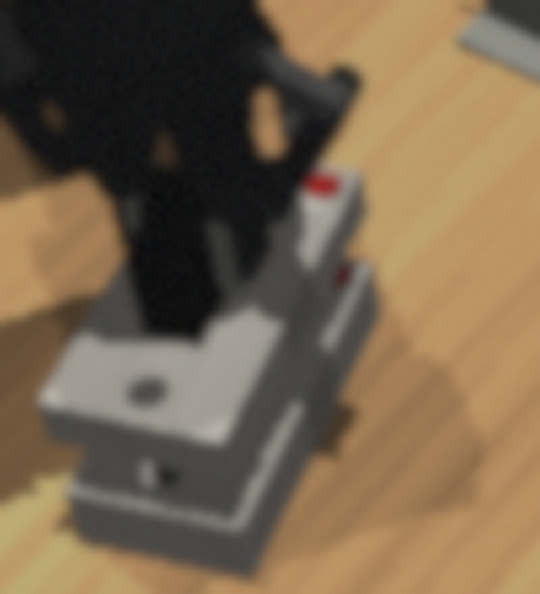

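View pics/g14f.png

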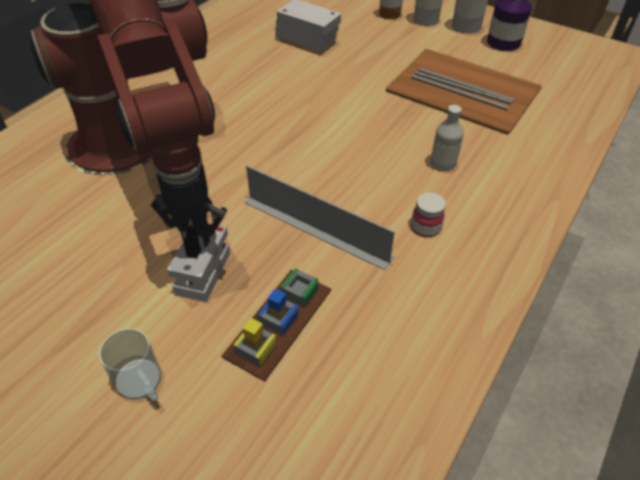

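The upper half sits centred over the lower, with its top corners at crop (358,175), (222,444) and (40,403). These carry the same offset from prediction as the lower half. The bystanders are where they started, and the arm is still. Handing in.

Run:
```python
from plant import workorder, status
print(workorder.job_done()); print(status.state()['time'],status.state()['tool_pos'])
```

```text
the job is handed in; nothing more can be done
None
the job is handed in; nothing more can be done
```

The job is handed in; no verdict comes back. I stood the blue block home in the blue slot and let go. I then carried the upper half over the splash guard, and it is held above the lower half with the red-dot ends together.

My last checks:
- **Blue block:** before I lifted the upper half, the top camera put it within about 1 mm of the slot centre, at the same depth as the yellow block.
- **Upper half:** by arm pose it is within about 1 mm of the lower half's measured centre. It is level, with yaw within about 0.2° and the arm still. Its underside is about 55 mm above the bench, so about 11 mm above the pin tips. The scene view agrees on the relative alignment to about 1 mm.
- **Bystanders:** in the last scene picture the beaker, bottle, jar and yellow block look where they started; I checked this by eye only. I saw no sign of the guard being knocked, and the clock read about 17 s of the 58 s allowed.

**Disagreements:**
- The two cameras differed by about 5 mm, because the scene camera showed a row offset of about 2 px. I used the top camera for absolute positions, since it agreed with the arm, and the scene camera only for relative checks.
- The force reading for the held upper half was about 5.5 N, against the 4.4 N expected for 0.45 kg. I put that down to sensor noise and the uncertain mass.

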